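# Turn a well plate over on the turning ramp to drain

## Robot

A 6-joint arm with a two-finger parallel gripper is mounted at the origin on a cart in front of the work surface, level with it; the furniture and walls round the work are solid. World frame = base frame: x ahead of the robot, y to its left, z up, the work surface at z = 0. Lengths are in m, angles in degrees, forces in N, time in s.
With the tool pointing down it reaches from about 0.4 to 0.825 m from the base axis. Payload 7 kg.
Tool frame: the origin (TCP) lies at the very end of the fingers, on their centre line; the grasp point (between the pads) lies 19 mm behind it; z points along the fingers, y is the line along which they close (so a half turn about z gives the same grasp; the last joint's range is limited). The gripper opens to 88 mm and grips with 3 to 60 N. Pads are 19 mm wide; open, the fingers measure 130 mm over their backs; the gripper's body (78 mm by 193 mm) begins 47 mm behind the grasp point.
Start: joints at [80.163, 20.546, 0.682, 0, -70.136, -16.507], TCP at [0.3, 0.605, 0.202] pointing down, gripper open.
Joint ranges: [-176.03, 176.03], [-82.01, 121.73], [-58.28, 71.71], [-173.87, 95.51], [-174.79, -0.11], [-173.66, 173.66]. Speed limits (degrees/s): [136.94, 136.94, 172.46, 180, 180, 180].

## Interface

Orientations are given as [roll, pitch, yaw] about the fixed x, y, z axes, in that order (R = Rz(yaw) Ry(pitch) Rx(roll)).
In Python, from plant import get_state, capture, close_job, regions_of gives the robot as it stands.
- The arm moves only by the tool jog_arm, never from a script. Its argument "moves" is a list of rows, each a list of 3 entries, a list of its own where there are three numbers: the shift along the tool's x, y, z in cm, then the turn about the tool's z in degrees, then the finger opening in cm, from 0 to 8.76. A call has 1 to 12 rows; each row shifts and turns the commanded pose from where the row before left it, along the tool's axes as they then stand; what a row does not reach is not made up. A row lasts 1/8 s, in which the tool goes at most 62.5 mm and 10.7 degrees, less where a joint would pass 70% of its speed; a pose out of reach is approached as far as the arm can. A call is refused whole if a number of a shift passes 6.25 or a number of a turn 10.7, either way. A call with a gripper value outside its range is refused whole. The fingers move at their own pace and stop on an object; "newtons" is the grip in N (left out, the last holds). Time passes only in rows, so rows that do not move let the fingers close. It gives the time, the measured TCP pose, the force, the opening and the grip force at its end, in the units of the state.
- get_state(): the state, without advancing time (a new reading comes with each control period).
- capture(name): name is "scene" or "top"; returns a dict with "pixels" (384x512x3 uint8, blue, green, red), "mtx" (3x3 intrinsics, pixels), "world_from_camera" (4x4, takes a point from camera to world coordinates). Camera axes: x right, y down, z forward; pixel columns grow to the right and rows downward; lengths in m; the calibration is good to about 2 mm. A picture is of the moment at which its call begins. There is no depth.
- close_job(): hands the job in; it is judged then, once.
Trained networks look in a picture, given as the dict that the camera call returned (one of the last four; its "shot" number tells which), for a name from the list of things; names that differ only in an ending like _2 or _b are one class to them, and where a whole thing is asked for, a point or a joint stands for the part that bears it (a point fixed in the world has none). Each returns a list of dicts, best first, with "confidence" (0 to 1); they miss things now and then, are a little off and sometimes report something else, mostly with a low value. They report only what shows in the picture. A call takes as long as a camera call.
- regions_of(picture, thing): "pixels" (384x512 bool, what is visible of it) and "pixel" ([column, row] in pixels, amid what is visible of it).
The state is a dict: "time_s": time; "joints": joint angles; "qd": joint speeds; "joint_torque": joint torques, N m; "tcp_pos": TCP position; "eef_rot": TCP orientation; "contact_force": force on the tool from outside, world axes, zero at the start; "moment": the same for the moment, N m; "gripper_width": finger opening in m; "gripper_force": force on a finger pad.
Only numpy, scipy, OpenCV 4.12 (cv2) and the standard library are available. Lean on these libraries where they do the work, as an engineer would, in place of code of your own. Each camera call takes 0.05 s, during which the arm holds its last target. There are 200 camera calls.

## Task

Turn the well plate over so that it can drain with its wells facing down: first lean it on the turning stand's ramp, wells outward and one short edge down in the groove, and let go of it there; then take it by its upper edge, tip it over onto the drain deck so that it lands on its other face. Finally slide it along the deck, without ramming it, until its short edge is flush against the stop bar, and leave it lying there, roughly centred across the deck. Do not disturb the bottle, timer, tape roll or petri dish.

Things in the scene. Friction and masses are not known exactly. Their poses are not given: they have to be found in the camera images.
- plate: White well plate, a solid flat block 104 x 64 x 14 mm, about 0.12 kg. Origin at its centre (half-way up). Its x axis runs along the 104 mm length, y along the 64 mm width, z points out of the face that shows 15 round grey wells (3 x 5); the other face is plain. The wells are only a shallow marking, without real depth. At the start it lies loose on the bench, wells up.
- turner: Turning stand, fixed: a white drain deck with a 45 degree aluminium ramp at one end and a stop bar at the other. Origin on the bench under the deck's edge at the groove, mid-width; x points level along the deck from ramp to stop bar, y across, z up. Deck: flat, top 16 mm above the bench, x = 0 to 147 mm, 100 mm wide.
- groove (a point): Bottom of the V groove between ramp and deck, mid-width (in the stand's frame x = -6.4, z = 9.6 mm); axes as the stand. The groove's deck side is a ledge square to the ramp, 9 mm deep, ending at the deck's edge; it carries the lower short edge of a plate that leans on the ramp.
- ramp_top (a point): Middle of the ramp's upper end (in the stand's frame x = -48.8, z = 52 mm). The ramp is a plane strip, 46 mm wide (narrower than the plate), rising from the groove at 45 degrees toward the stand's -x, 60 mm long up the slope; its face looks to +x and up. A plate leaning with its length up the slope overhangs this end by 44 mm, free in front and behind.
- stop: Aluminium stop bar, fixed across the far end of the deck: 10 mm thick, 92 mm wide, 16 mm high above the deck. Origin at the middle of the lower edge of the face that looks at the ramp (x = 135 mm in the stand's frame, on the deck's top); same axes as the stand.
- bottle: Bystander: small white plastic bottle with a screw cap, 46 x 46 x 92 mm, standing; origin at the centre of its underside.
- timer: Bystander: white lab timer with three buttons, 62 x 66 x 18 mm, lying flat; origin at the centre of its underside.
- tape: Bystander: roll of tape, 68 mm across, 19 mm high, lying flat; origin at the centre of its underside.
- petri: Bystander: petri dish, 62 mm across, 15 mm high; origin at the centre of its underside.

How it is judged:
By the outcome, as a careful person would: the job done as asked, in the order asked, and still so for the second after the job is handed in, with the robot touching nothing.
It also fails if it takes over 72 s, if anything falls off the work surface, if the arm or the gripper's body presses on something with over 40 N, if the wrist force passes 120 N, or if a joint passes its speed limit or range.

## Working session

There is one attempt and no reset: what is moved stays moved. The work goes in short steps, Python scripts to look and compute and a tool call to move; the robot and the scene stay as the last step left them, time stands still between calls to the robot, and variables do not carry over. Pictures are saved under pics/ and viewed, at most 11 in all, crops included, and the job is handed in when it is done.

Besides the shell and the picture viewer there is one more tool, called after "Request:" as a command line: name --argument value ..., lists and objects as JSON in quotes. jog_arm: Moves the arm, as the interface text tells. Its arguments: {"type":"object","properties":{"moves":{"type":"array"},"newtons":{"type":"number"}},"required":["moves"]}

```bash
ls; mkdir -p pics
cat > h.py <<'E'
import numpy as np,cv2
from plant import *
def onplane(P,uv,z):
    uv=np.atleast_2d(uv).astype(float); K=P["mtx"];T=P["world_from_camera"]
    d=(np.c_[uv,np.ones(len(uv))]@np.linalg.inv(K).T)@T[:3,:3].T; o=T[:3,3]
    return o+d*((z-o[2])/d[:,2])[:,None]
def proj(P,X):
    X=np.atleast_2d(X);T=np.linalg.inv(P["world_from_camera"]);c=X@T[:3,:3].T+T[:3,3];p=c@P["mtx"].T;return p[:,:2]/p[:,2:]
def rect(P,thing,z):
    out=[]
    for r in regions_of(P,thing)[:2]:
        c=max(cv2.findContours(r["pixels"].astype(np.uint8),0,2)[0],key=len)[:,0]
        X=onplane(P,c,z)[:,:2]*1000
        out.append((r["confidence"],np.round(r["pixel"]),[np.round(v,1) for v in cv2.minAreaRect(X.astype(np.float32))]))
    return out
E
python3 - <<'E'
from h import *
P=capture("top");S=capture("scene")
cv2.imwrite("pics/a.png",np.hstack([P["pixels"]]));cv2.imwrite("pics/b.png",S["pixels"])
for n,z in [("plate",.014),("turner",.016),("stop",.032),("bottle",.09),("timer",.018),("tape",.019),("petri",.015)]: print(n,rect(P,n,z))
print(P["world_from_camera"].round(3),S["world_from_camera"].round(3)); print(get_state())
E
```

```text
pics
plate [(0.91, array([318., 216.]), [array([ 461.3, -263.7]), array([104.2,  64.2]), np.float64(11.4)]), (0.68, array([156., 146.]), [array([707. , 250.8]), array([72.2, 65.3]), np.float64(46.7)])]
turner [(0.87, array([131., 200.]), [array([502.7, 301.4]), array([223.5, 100.7]), np.float64(84.1)]), (0.61, array([230., 230.]), [array([420.9,  -2.2]), array([59.4, 65.2]), np.float64(24.8)])]
stop [(0.6, array([100., 192.]), [array([514.8, 398.8]), array([16.4, 81.5]), np.float64(86.9)]), (0.52, array([203., 140.]), [array([693.4,  93.1]), array([62. , 43.9]), np.float64(2.3)])]
bottle [(0.69, array([204., 142.]), [array([675.5,  87.8]), array([56.2, 42.1]), np.float64(2.3)])]
timer [(0.8, array([233., 231.]), [array([421. ,  -3.6]), array([64.7, 63.5]), np.float64(22.1)])]
tape [(0.64, array([204., 140.]), [array([697.1,  94.2]), array([62.8, 44.4]), np.float64(2.6)]), (0.54, array([150., 131.]), [array([705.5, 249.7]), array([70.9, 66. ]), np.float64(29.9)])]
petri [(0.68, array([383., 226.]), [array([ 433.2, -473.5]), array([59.6, 59.8]), np.float64(88.5)])]
[[ 0.024 -0.984  0.1
[... 218 characters left out ...]
    1.   ]]
{'time_s': 0.45, 'joints': array([ 8.01633557e+01,  2.05485071e+01,  6.77499185e-01, -1.91878020e-03,
       -7.01356111e+01, -1.65069565e+01]), 'qd': array([ 0.00842371,  0.02774739,  0.00569845, -0.02008515, -0.08994335,
       -0.05743491]), 'joint_torque': array([ 1.01815000e-03, -5.81719887e+01,  2.92995304e+01,  6.99534237e+00,
        1.14760041e-02, -5.78026766e-05]), 'tcp_pos': array([0.29951999, 0.60483231, 0.20239702]), 'eef_rot': array([ 1.79993141e+02, -1.50518465e-04, -2.63442529e+01]), 'contact_force': array([-0.00629692,  0.37126706, -0.04790332]), 'moment': array([-0.01192706, -0.05606505,  0.02615722]), 'gripper_force': 0.0, 'gripper_width': 0.08755549255081181}
```

View pics/a.png

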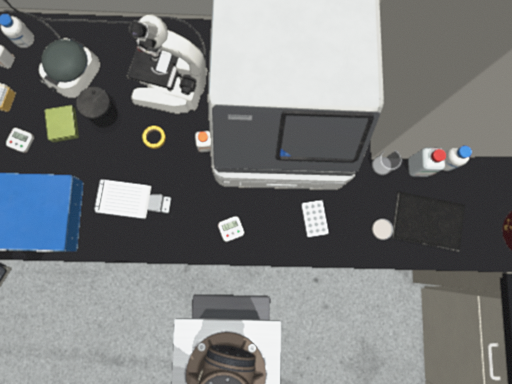

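View pics/b.png

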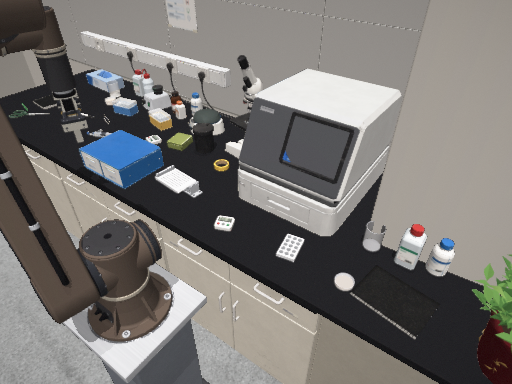

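The top picture shows the plate at (316,218) and the stand with its deck at about (123,200). The ramp is on its right, toward col 170, and the stop is at col 100. The timer, tape, bottle and petri dish are at (232,229), (153,136), (203,141) and (383,229). The stand's x axis points to world +y. Next I fit the stand's pose.

```bash
cat > fit.py <<'E'
from h import *
from scipy.optimize import minimize
def model(p):
    x,y,t=p[0]/1000,p[1]/1000,np.radians(p[2]);c,s=np.cos(t),np.sin(t)
    f=lambda a:np.c_[np.array(a)[:,0]*c-np.array(a)[:,1]*s+x,np.array(a)[:,0]*s+np.array(a)[:,1]*c+y,np.array(a)[:,2]]
    box=lambda x0,x1,w,z0,z1:f([(a,b,d) for a in(x0,x1) for b in(-w,w) for d in(z0,z1)])
    return [box(0,.147,.05,0,.016),box(.135,.145,.046,.016,.032),f([(-.0064,-.023,.0096),(-.0064,.023,.0096),(-.0488,.023,.052),(-.0488,-.023,.052)]),box(-.0064,0,.05,0.0096,.016)]
def rend(P,p):
    m=np.zeros((384*4,512*4),np.uint8)
    for X in model(p): cv2.fillConvexPoly(m,cv2.convexHull((proj(P,X)*4+1.5).round().astype(np.int32)),255)
    return cv2.resize(m,(512,384),interpolation=cv2.INTER_AREA)/255.
if __name__=="__main__":
    Ps=[capture("top"),capture("scene")]
    M=[regions_of(P,"turner")[0]["pixels"].astype(float) for P in Ps]
    for use in ([0],[1],[0,1]):
        cost=lambda p:sum(np.abs(rend(Ps[i],p)-M[i]).sum()/M[i].sum() for i in use)
        r=minimize(cost,[500,259,84],method="Nelder-Mead",options=dict(initial_simplex=[[500,259,84],[510,259,84],[500,269,84],[500,259,88]]))
        print(use,r.x.round(1),r.fun)
    print(rect(Ps[0],"plate",.014)[0],rect(Ps[1],"plate",.014)[0])
    print("machine front",onplane(Ps[0],[[222,183],[350,187],[283,187]],0).round(3))
    o=[]
    for P,a in zip(Ps,[(80,170,190,235),(150,160,210,200)]):
        im=cv2.resize(P["pixels"],None,fx=6,fy=6,interpolation=cv2.INTER_CUBIC)
        for X in model(r.x): cv2.polylines(im,[cv2.convexHull((proj(P,X)*6+2.5).round().astype(np.int32))],True,(0,0,255),1)
        c,rw,c2,r2=[6*v for v in a];o.append(cv2.resize(im[rw:r2,c:c2],(600,290)))
    cv2.imwrite("pics/c.png",np.vstack(o))
E
python3 fit.py
```

```text
[0] [497.8 260.9  83.5] 0.12070342759987523
[1] [501.3 261.8  83.8] 0.21500363108206247
[0, 1] [499.6 261.8  83.8] 0.35161598987693815
(0.59, array([317., 220.]), [array([ 460.8, -262.7]), array([104.1,  67.3]), np.float64(9.6)]) (0.65, array([291., 249.]), [array([ 456.2, -263.2]), array([112.5,  65.5]), np.float64(11.0)])
machine front [[ 0.565  0.03   0.   ]
 [ 0.564 -0.378  0.   ]
 [ 0.558 -0.164  0.   ]]
```

View pics/c.png

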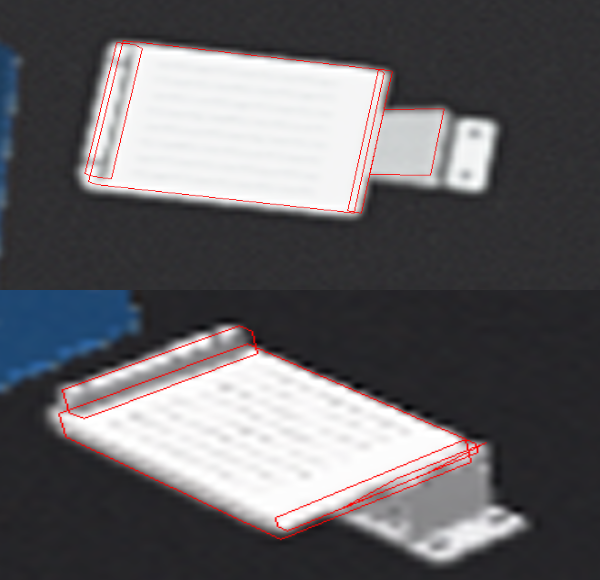

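The top overlay shows the stop's real left edge about 1 px (2 mm) left of my model. The unmodelled foot to the right of the ramp, at view (470,155), pulled the fit. I'll add the foot, refit, and plan the approach.

```bash
cat > plan.py <<'E'
from h import *
import json
from scipy.spatial.transform import Rotation as Ro
def plan(wps,n=None,start=None,lim=(58,10)):
    """wps: (x,y,z mm,yaw deg); rows of tool-frame shift cm + turn"""
    s=get_state(); p=s["tcp_pos"]*1000; yaw=s["eef_rot"][2]
    if start is not None: p=np.array(start[:3],float);yaw=start[3]
    rows=[]
    for w in wps:
        d=np.array(w[:3])-p; dy=(w[3]-yaw+180)%360-180
        k=int(np.ceil(max(np.linalg.norm(d)/lim[0],abs(dy)/lim[1],1)))
        p0,y0=p.copy(),yaw
        for i in range(1,k+1):
            t=p0+d*i/k; R=Ro.from_euler("xyz",[180,0,yaw],degrees=True).as_matrix()
            sh=np.round(R.T@(t-p)/10,2); tu=round(-(y0+dy*i/k-yaw),1)
            rows.append([sh.tolist(),tu]); p=p+R@(sh*10); yaw-=tu
    return rows
def show(rows,o):
    print(json.dumps([r+[o] for r in rows]).replace(" ",""),len(rows))
E
python3 - <<'E'
from fit import *
from plan import *
P=capture("top");M=regions_of(P,"turner")[0]["pixels"].astype(float)
import fit
m0=fit.model
def model(p):
    x,y,t=p[0]/1000,p[1]/1000,np.radians(p[2]);c,s=np.cos(t),np.sin(t)
    a=np.array([(u,v,.003) for u in(-.04,p[3]/1000) for v in(-.023,.023)])
    return m0(p)+[np.c_[a[:,0]*c-a[:,1]*s+x,a[:,0]*s+a[:,1]*c+y,a[:,2]]]
fit.model=model
b=np.array([500,262,84,-75.])
r=minimize(lambda p:np.abs(rend(P,p)-M).sum(),b,method="Nelder-Mead",options=dict(initial_simplex=np.vstack([b,b+np.diag([8,8,4,-10])])))
print(r.x.round(1),r.fun/M.sum())
show(plan([(400,380,210,-70),(440,100,210,-110),(440,-60,200,-130),(420,-271,80,-169)]),8.76)
E
```

```text
[499.5 262.3  84.2 -71.2] 0.04153720835515215
[[[3.8,3.14,-0.15],8.7,8.76],[[4.22,2.53,-0.15],8.8,8.76],[[4.57,1.85,-0.15],8.7,8.76],[[4.79,1.14,-0.15],8.7,8.76],[[4.91,0.4,-0.15],8.8,8.76],[[5.54,1.16,-0.0],8.0,8.76],[[5.64,0.38,-0.0],8.0,8.76],[[5.64,-0.41,-0.0],8.0,8.76],[[5.53,-1.19,-0.0],8.0,8.76],[[5.31,-1.96,-0.0],8.0,8.76],[[5.01,-1.83,0.33],6.7,8.76],[[4.77,-2.4,0.34],6.6,8.76],[[4.45,-2.93,0.33],6.7,8.76],[[3.49,-2.41,2.4],7.8,8.76],[[3.13,-2.86,2.4],7.8,8.76],[[2.71,-3.25,2.4],7.8,8.76],[[2.25,-3.6,2.4],7.8,8.76],[[1.73,-3.87,2.4],7.8,8.76]] 18
```

Request:
jog_arm --moves '[[[3.8,3.14,-0.15],8.7,8.76],[[4.22,2.53,-0.15],8.8,8.76],[[4.57,1.85,-0.15],8.7,8.76],[[4.79,1.14,-0.15],8.7,8.76],[[4.91,0.4,-0.15],8.8,8.76],[[5.54,1.16,0],8.0,8.76],[[5.64,0.38,0],8.0,8.76],[[5.64,-0.41,0],8.0,8.76],[[5.53,-1.19,0],8.0,8.76],[[5.31,-1.96,0],8.0,8.76]]' --newtons 4

```text
time_s: 2.1
tcp_pos: [0.4401, 0.0983, 0.2104]
eef_rot: [-180.0, 0.1, -110.3]
contact_force: [1.5, 0.2, -0.4]
gripper_width: 0.0875
gripper_force: 0.0
```

Request:
jog_arm --moves '[[[5.01,-1.83,0.33],6.7,8.76],[[4.77,-2.4,0.34],6.6,8.76],[[4.45,-2.93,0.33],6.7,8.76],[[3.49,-2.41,2.4],7.8,8.76],[[3.13,-2.86,2.4],7.8,8.76],[[2.71,-3.25,2.4],7.8,8.76],[[2.25,-3.6,2.4],7.8,8.76],[[1.73,-3.87,2.4],7.8,8.76],[[0,0,0],0,8.76],[[0,0,0],0,8.76]]'

```text
time_s: 3.35
tcp_pos: [0.4201, -0.2711, 0.0802]
eef_rot: [-180.0, 0.0, -169.0]
contact_force: [-0.5, -0.3, -0.0]
gripper_width: 0.0875
gripper_force: 0.0
```

Request:
jog_arm --moves '[[[0,0,4.0],0,8.76],[[0,0,2.6],0,8.76],[[0,0,1.1],0,8.76],[[0,0,0],0,6.0],[[0,0,0],0,6.0],[[0,0,0],0,6.0],[[0,0,0],0,6.0],[[0,0,0],0,6.0]]' --newtons 4

```text
time_s: 4.35
tcp_pos: [0.4202, -0.2711, 0.0032]
eef_rot: [-180.0, 0.0, -169.0]
contact_force: [0.2, 0.1, 0.2]
gripper_width: 0.0605
gripper_force: 0.0
```

Run:
```python
from h import *
S=capture("scene");P=capture("top")
print(rect(P,"plate",.014),rect(S,"plate",.014))
a=cv2.resize(S["pixels"][200:300,230:370],(800,571));cv2.imwrite("pics/d.png",a)
print(get_state()["gripper_width"],get_state()["gripper_force"])
```

```text
[] [(0.87, array([285., 251.]), [array([ 432.6, -261. ]), array([81.2, 58.8]), np.float64(35.0)])]
0.05988829345909649 0.0
```

View pics/d.png

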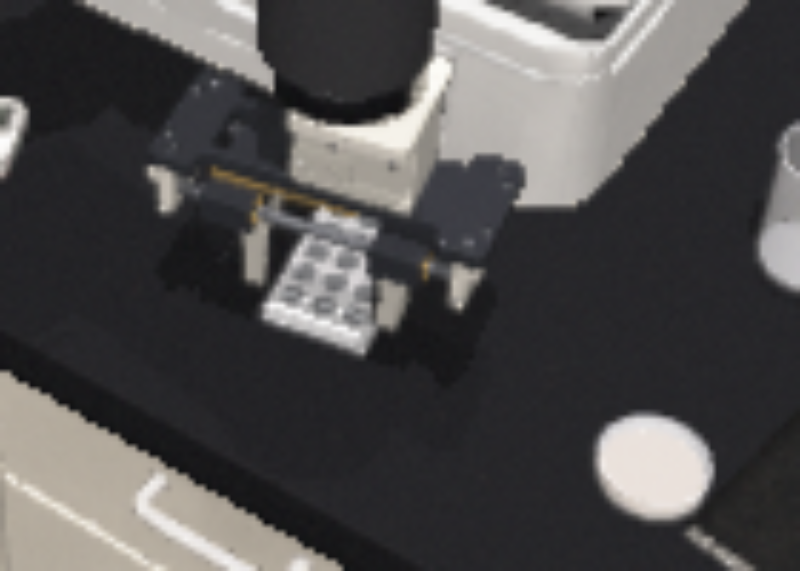

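Run:
```python
from h import *
S=capture("scene");P=capture("top")
f=lambda u,v:(230+u*.175,200+v*.175)
print("near corners z=14mm",onplane(S,[f(262,303),f(368,342)],.014).round(4))
print("corners bottom",onplane(S,[f(262,318),f(362,357)],0).round(4))
c,s=np.cos(np.radians(11)),np.sin(np.radians(11))
for q in(-.034,.034):
  p=proj(S,[[.42-q*s,-.271+q*c,.003]])[0]; print("tip view",(p-[230,200])/.175)
print(onplane(S,[f(255,285),f(390,330)],.003).round(4)); print(get_state()["tcp_pos"])
```

```text
near corners z=14mm [[ 0.4047 -0.2401  0.014 ]
 [ 0.4153 -0.3056  0.014 ]]
corners bottom [[ 0.4059 -0.2399  0.    ]
 [ 0.4148 -0.303   0.    ]]
tip view [374.94070837 341.97980237]
tip view [266.06267535 304.92525801]
[[ 0.4229 -0.2236  0.003 ]
 [ 0.4395 -0.3067  0.003 ]]
[ 0.4199818  -0.27106933  0.00293626]
```

Request:
jog_arm --moves '[[[0,0,0],0,5.0],[[0,0,0],0,5.0],[[0,0,0],0,5.0],[[0,0,0],0,5.0]]' --newtons 4

```text
time_s: 5.15
tcp_pos: [0.42, -0.271, 0.003]
eef_rot: [180.0, -0.0, -169.0]
contact_force: [-0.7, 0.0, -0.0]
gripper_width: 0.05
gripper_force: 0.0
```

Run:
```python
from h import *
S=capture("scene")
a=cv2.resize(S["pixels"][210:280,240:340],(800,560),interpolation=cv2.INTER_CUBIC);cv2.imwrite("pics/e.png",a)
print(get_state())
```

```text
{'time_s': 5.2, 'joints': array([-1.02720753e+01,  1.73618907e+01, -3.51568842e+01, -4.70997735e-04,
       -3.74819615e+01, -6.87746935e+01]), 'qd': array([ 0.07899057, -0.01626646,  0.04221873, -0.18416213,  0.02426735,
       -0.02366982]), 'joint_torque': array([ 1.31304565e-03, -4.34774923e+01,  1.89049369e+01,  4.51612473e+00,
       -6.06993469e-02, -2.88211106e-05]), 'tcp_pos': array([ 0.42001523, -0.27104044,  0.00295749]), 'eef_rot': array([ 1.79999466e+02, -5.82658817e-04, -1.69047143e+02]), 'contact_force': array([-0.38997739, -1.16083548, -0.70191575]), 'moment': array([-0.00728257, -0.21780687,  0.01158803]), 'gripper_force': 0.0, 'gripper_width': 0.050098618860813036}
```

View pics/e.png

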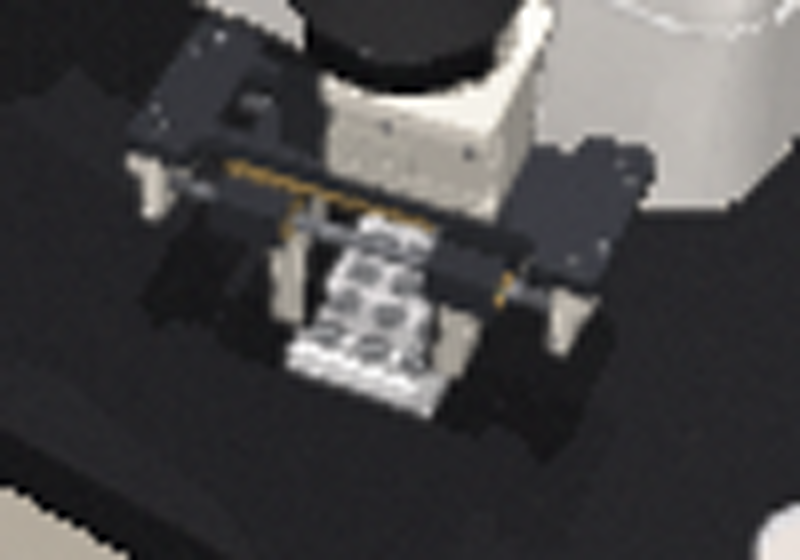

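The picture shows the near plate edge from view (290,350) to (440,400). The fingertips are at (290,322) and (450,378), so the fingers look closer together than the plate is wide. I'll check this by projecting the expected points.

Run:
```python
from h import *
S=capture("scene");st=get_state()
c,s=np.cos(np.radians(11)),np.sin(np.radians(11)); t=st["tcp_pos"]
V=lambda X:((proj(S,X)-[240,210])*8).round().tolist()
for z in(.003,.02,.04): print("finger inner z",z,[V([[t[0]+a*c-q*s,t[1]+a*s+q*c,z]]) for q in(.025,-.025) for a in(-.0095,.0095)])
for a in(-.052,.052):
  print("plate",a,[V([[.461+a*c-q*s,-.2635+a*s+q*c,z]]) for q in(.032,-.032) for z in(0,.014)])
r=regions_of(S,"plate")[0];ys,xs=np.where(r["pixels"]);print(r["confidence"],((np.array([[xs.min(),ys[xs.argmin()]],[xs.max(),ys[xs.argmax()]],[xs[ys.argmax()],ys.max()],[xs[ys.argmin()],ys.min()]])-[240,210])*8).tolist())
```

```text
finger inner z 0.003 [[[304.0, 369.0]], [[321.0, 338.0]], [[417.0, 408.0]], [[432.0, 376.0]]]
finger inner z 0.02 [[[306.0, 341.0]], [[323.0, 310.0]], [[419.0, 380.0]], [[435.0, 348.0]]]
finger inner z 0.04 [[[308.0, 308.0]], [[325.0, 277.0]], [[422.0, 346.0]], [[439.0, 315.0]]]
plate -0.052 [[[288.0, 370.0]], [[290.0, 347.0]], [[432.0, 420.0]], [[435.0, 397.0]]]
plate 0.052 [[[378.0, 210.0]], [[379.0, 188.0]], [[515.0, 254.0]], [[517.0, 231.0]]]
0.57 [[296, 328], [424, 232], [392, 392], [384, 224]]
```

The plate lies where predicted, but the fingertips appear about 17–20 mm higher than the reported TCP, so they closed above the plate. I'll open and go lower with small steps, watching the force.

Request:
jog_arm --moves '[[[0,0,0],0,8.76],[[0,0,0],0,8.76],[[0,0,0],0,8.76],[[0,0,0],0,8.76],[[0,0,0.3],0,8.76],[[0,0,0.3],0,8.76],[[0,0,0],0,8.76]]'

```text
time_s: 6.18
tcp_pos: [0.4197, -0.271, -0.0034]
eef_rot: [180.0, -0.0, -169.0]
contact_force: [0.2, 0.8, -0.3]
gripper_width: 0.0876
gripper_force: 0.0
```

Request:
jog_arm --moves '[[[0,0,0.3],0,8.76],[[0,0,0.3],0,8.76],[[0,0,0.2],0,8.76],[[0,0,0],0,8.76]]'

```text
time_s: 6.68
tcp_pos: [0.4199, -0.271, -0.0112]
eef_rot: [180.0, -0.0, -169.0]
contact_force: [0.3, -0.4, -0.5]
gripper_width: 0.0876
gripper_force: 0.0
```

Request:
jog_arm --moves '[[[0,0,0.2],0,8.76],[[0,0,0.2],0,8.76],[[0,0,0],0,8.76],[[0,0,0],0,8.76]]'

```text
time_s: 7.18
tcp_pos: [0.42, -0.2711, -0.015]
eef_rot: [-180.0, -0.0, -169.0]
contact_force: [0.2, 0.4, 0.6]
gripper_width: 0.0883
gripper_force: 0.0
```

Request:
jog_arm --moves '[[[0,0,0.1],0,8.76],[[0,0,0.1],0,8.76],[[0,0,0],0,8.76],[[0,0,0],0,6.2],[[0,0,0],0,6.0],[[0,0,0],0,6.0],[[0,0,0],0,6.0],[[0,0,0],0,6.0]]' --newtons 4

```text
time_s: 8.18
tcp_pos: [0.4199, -0.271, -0.017]
eef_rot: [180.0, -0.0, -169.0]
contact_force: [1.0, -0.2, 0.7]
gripper_width: 0.0638
gripper_force: 4.0
```

Gripped (63.8 mm, 4 N). Now I lift gently and see whether the far end droops.

Request:
jog_arm --moves '[[[0,0,-0.6],0,6.0],[[0,0,-0.8],0,6.0],[[0,0,-1.0],0,6.0],[[0,0,-1.0],0,6.0],[[0,0,-1.0],0,6.0],[[0,0,-1.2],0,6.0],[[0,0,-1.2],0,6.0],[[0,0,-1.2],0,6.0],[[0,0,0],0,6.0]]'

```text
time_s: 9.3
tcp_pos: [0.4206, -0.2714, 0.0644]
eef_rot: [-179.9, 0.1, -169.0]
contact_force: [-2.6, -0.4, 4.9]
gripper_width: 0.0635
gripper_force: 4.0
```

Run:
```python
from h import *
S=capture("scene")
a=cv2.resize(S["pixels"][190:280,230:350],(800,600),interpolation=cv2.INTER_CUBIC);cv2.imwrite("pics/f.png",a)
```

```text
(no output)
```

View pics/f.png

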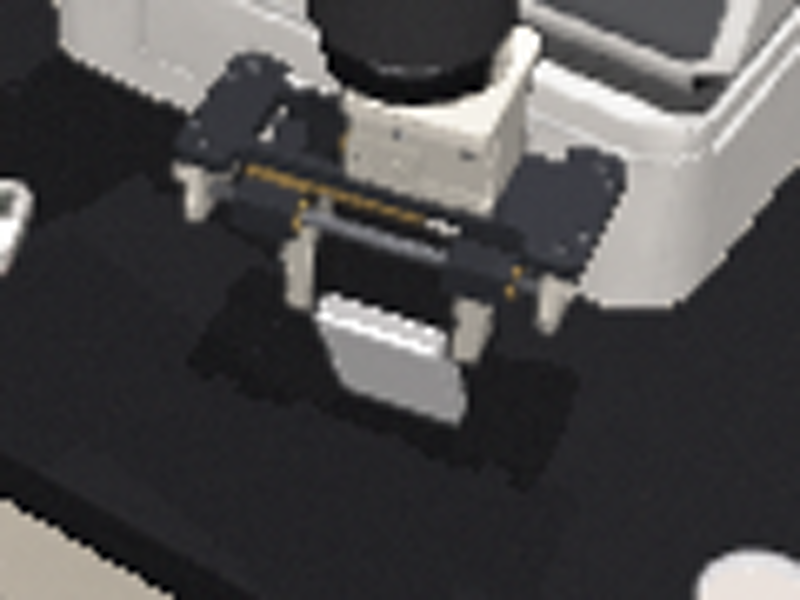

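The plate swung down freely in the pads: plain face toward the robot, upper edge at view (380,320). Its lower edge is about on the bench. Now I plan the carry.

```bash
cat >> plan.py <<'E'
T0=(499.5,262.3,84.2); DZ=24
def W(xt,zt,yt=0,yaw=-95.8):
    "turner-frame pivot (mm) -> TCP waypoint"
    t=np.radians(T0[2]);return (T0[0]+xt*np.cos(t)-yt*np.sin(t),T0[1]+xt*np.sin(t)+yt*np.cos(t),zt-DZ,yaw)
E
python3 - <<'E'
from plan import *
s=get_state();p=s["tcp_pos"]*1000
show(plan([(p[0],p[1],155,-169),(425,-90,160,-140),(450,60,160,-120),W(-38,170)],lim=(36,7)),6.0)
print([np.round(W(*a),1) for a in [(-38,147),(-53,121.5),(-67.9,81)]])
E
```

```text
[[[0.0,0.0,-3.04],-0.0,6.0],[[0.0,0.0,-3.03],-0.0,6.0],[[0.0,0.0,-3.04],-0.0,6.0],[[-0.65,2.95,-0.08],-4.8,6.0],[[-0.9,2.89,-0.09],-4.9,6.0],[[-1.14,2.8,-0.08],-4.8,6.0],[[-1.37,2.69,-0.08],-4.9,6.0],[[-1.6,2.57,-0.09],-4.8,6.0],[[-1.81,2.42,-0.08],-4.8,6.0],[[-2.31,1.98,-0.0],-4.0,6.0],[[-2.44,1.81,-0.0],-4.0,6.0],[[-2.56,1.64,-0.0],-4.0,6.0],[[-2.68,1.45,-0.0],-4.0,6.0],[[-2.76,1.27,-0.0],-4.0,6.0],[[-3.31,0.86,0.28],-4.8,6.0],[[-3.36,0.57,0.28],-4.9,6.0],[[-3.4,0.29,0.28],-4.8,6.0],[[-3.42,-0.0,0.28],-4.9,6.0],[[-3.4,-0.29,0.28],-4.8,6.0]] 19
[array([495.7, 224.5, 123. , -95.8]), array([494.1, 209.6,  97.5, -95.8]), array([492.6, 194.7,  57. , -95.8])]
```

Request:
jog_arm --moves '[[[0,0,-2.0],0,6.0],[[0,0,-3.03],0,6.0],[[0,0,-3.04],0,6.0],[[0,0,-1.04],0,6.0],[[-0.65,2.95,-0.08],-4.8,6.0],[[-0.9,2.89,-0.09],-4.9,6.0],[[-1.14,2.8,-0.08],-4.8,6.0],[[-1.37,2.69,-0.08],-4.9,6.0],[[-1.6,2.57,-0.09],-4.8,6.0],[[-1.81,2.42,-0.08],-4.8,6.0]]'

```text
time_s: 10.6
tcp_pos: [0.4242, -0.0887, 0.1581]
eef_rot: [179.9, -0.1, -139.9]
contact_force: [0.5, 0.3, -0.5]
gripper_width: 0.0641
gripper_force: 4.0
```

Request:
jog_arm --moves '[[[-2.31,1.98,0],-4.0,6.0],[[-2.44,1.81,0],-4.0,6.0],[[-2.56,1.64,0],-4.0,6.0],[[-2.68,1.45,0],-4.0,6.0],[[-2.76,1.27,0],-4.0,6.0],[[-3.31,0.86,0.28],-4.8,6.0],[[-3.36,0.57,0.28],-4.9,6.0],[[-3.4,0.29,0.28],-4.8,6.0],[[-3.42,0,0.28],-4.9,6.0],[[-3.4,-0.29,0.28],-4.8,6.0],[[0,0,0],0,6.0],[[0,0,0],0,6.0]]'

```text
time_s: 12.1
tcp_pos: [0.4948, 0.2242, 0.1439]
eef_rot: [179.9, -0.1, -95.9]
contact_force: [0.2, -0.2, -1.0]
gripper_width: 0.0641
gripper_force: 4.0
```

```bash
cat > look.py <<'E'
import sys
from h import *
S=capture("scene");P=capture("top")
a=cv2.resize(S["pixels"][110:210,110:245],(500,370),interpolation=cv2.INTER_CUBIC)
b=cv2.resize(P["pixels"][150:250,80:180],(300,300),interpolation=cv2.INTER_CUBIC)
o=np.zeros((370,800,3),np.uint8);o[:,:500]=a;o[:300,500:]=b
cv2.imwrite(sys.argv[1],o);s=get_state();print(s["time_s"],s["tcp_pos"],s["eef_rot"],s["contact_force"])
E
python3 look.py pics/g.png
```

```text
12.2 [0.49511624 0.22395833 0.14465402] [ 1.79959480e+02 -3.09195538e-02 -9.59058154e+01] [ 0.39354086 -1.04104692 -0.8157744 ]
```

View pics/g.png

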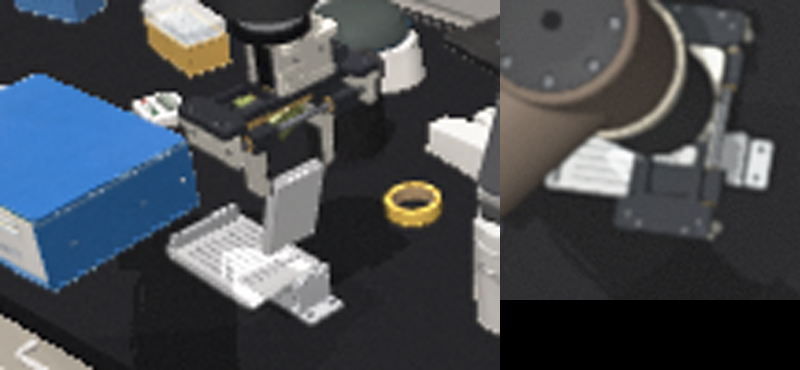

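The plate hangs with its plain face toward the ramp side and its lower edge above the ramp, at view (283,250). Now I lower it onto the ramp and slide it down into the groove.

Request:
jog_arm --moves '[[[0,0,1.0],0,6.0],[[0,0,1.1],0,6.0],[[0.5,0,0.85],0,6.0],[[0.5,0,0.85],0,6.0],[[0.45,0,0.85],0,6.0],[[0,0,0],0,6.0]]'

```text
time_s: 12.95
tcp_pos: [0.4937, 0.2097, 0.0978]
eef_rot: [179.9, -0.0, -95.9]
contact_force: [-0.2, 0.6, -0.6]
gripper_width: 0.0642
gripper_force: 4.0
```

Request:
jog_arm --moves '[[[0.3,0,0.8],0,6.0],[[0.3,0,0.8],0,6.0],[[0.27,0,0.78],0,6.0],[[0,0,0],0,6.0]]'

```text
time_s: 13.45
tcp_pos: [0.4928, 0.2012, 0.074]
eef_rot: [179.9, -0.1, -95.9]
contact_force: [0.4, 0.3, -0.9]
gripper_width: 0.0639
gripper_force: 4.0
```

Request:
jog_arm --moves '[[[0.2,0,0.55],0,6.0],[[0.2,0,0.55],0,6.0],[[0.2,0,0.5],0,6.0],[[0,0,0],0,6.0]]'

```text
time_s: 13.95
tcp_pos: [0.4925, 0.1956, 0.0584]
eef_rot: [180.0, -0.0, -95.9]
contact_force: [0.1, 0.8, -1.2]
gripper_width: 0.0637
gripper_force: 4.0
```

```bash
python3 look.py pics/i.png
```

```text
14.05 [0.49252283 0.19562272 0.05867871] [ 1.79985860e+02 -1.73599474e-02 -9.58463647e+01] [-0.34479292 -0.17873031 -1.46348898]
```

View pics/i.png

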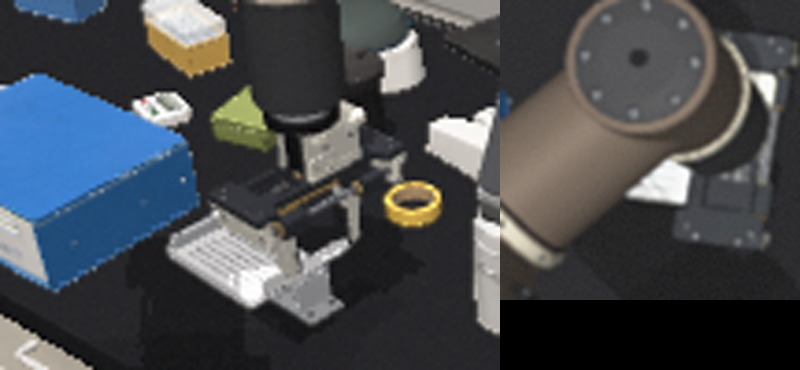

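The ramp foot shows at (315,290) and the fingers at (285,255) and (355,215), but the gripper largely hides the plate. I'll compare the plate mask numerically with the expected poses.

```bash
cat > ang.py <<'E'
from h import *
from plan import T0
def tw(a):
    a=np.atleast_2d(np.array(a,float));t=np.radians(T0[2]);c,s=np.cos(t),np.sin(t)
    return np.c_[T0[0]+a[:,0]*c-a[:,1]*s,T0[1]+a[:,0]*s+a[:,1]*c,a[:,2]]/1000
def plate_pose(bx,bz,phi):
    "B-end back corner (bx,bz); phi=direction of length from B, deg in xt-zt plane; n=wells side"
    u=np.array([np.cos(np.radians(phi)),np.sin(np.radians(phi))]);n=np.array([u[1],-u[0]])
    return tw([[*(np.array([bx,0])+[u[0]*l+n[0]*h,0])[:1],w,bz+u[1]*l+n[1]*h] for l in(0,104) for w in(-32,32) for h in(0,14)])
def iou(P,M,X):
    m=np.zeros(M.shape,np.uint8);cv2.fillConvexPoly(m,cv2.convexHull(proj(P,X).round().astype(np.int32)),1)
    m=m>0;return (m&M).sum()/M.sum(),(m&M).sum()/(m|M).sum()
E
python3 - <<'E'
from ang import *
from plan import *
for n in("scene","top"):
    P=capture(n)
    for r in regions_of(P,"plate")[:2]:
        M=r["pixels"];ys,xs=np.where(M);print(n,r["confidence"],r["pixel"],M.sum(),xs.min(),xs.max(),ys.min(),ys.max())
        s=get_state()["tcp_pos"]*1000; px=(s[1]-T0[1])/.9949;pz=s[2]+24
        for phi in(90,100,110,120,130,135,140,180):
            u=np.array([np.cos(np.radians(phi)),np.sin(np.radians(phi))]);nn=np.array([u[1],-u[0]])
            b=np.array([px,pz])-94*u-7*nn
            X=plate_pose(*b,phi);q=proj(P,X);print(phi,b.round(1),np.round(iou(P,M,X),2),q.min(0).round(),q.max(0).round())
E
```

```text
scene 0.61 [193.5, 179.3] 65 181 203 175 187
90 [-74.  -11.2] [0.75 0.12] [188. 172.] [205. 202.]
100 [-57.5 -11. ] [0.75 0.13] [188. 172.] [203. 200.]
110 [-41.4  -7.9] [0.75 0.15] [186. 172.] [204. 198.]
120 [-26.   -2.1] [0.8 0.2] [183. 172.] [204. 195.]
130 [-11.9   6.3] [0.91 0.33] [181. 173.] [204. 192.]
135 [-5.4 11.4] [1.   0.49] [180. 173.] [204. 190.]
140 [ 0.6 17. ] [1.  0.5] [179. 173.] [204. 189.]
180 [27.  75.8] [0.75 0.13] [174. 165.] [204. 185.]
top 0.41 [204.4, 139.9] 281 196 211 131 151
90 [-73.9 -11.2] [0. 0.] [159. 189.] [173. 215.]
100 [-57.5 -11. ] [0. 0.] [160. 189.] [168. 214.]
110 [-41.4  -7.9] [0. 0.] [154. 189.] [169. 214.]
120 [-26.   -2.1] [0. 0.] [149. 189.] [169. 213.]
130 [-11.9   6.3] [0. 0.] [145. 189.] [169. 212.]
135 [-5.4 11.4] [0. 0.] [142. 189.] [169. 212.]
140 [ 0.6 17. ] [0. 0.] [140. 189.] [170. 212.]
180 [27.1 75.8] [0. 0.] [130. 185.] [169. 212.]
```

Request:
jog_arm --moves '[[[0.05,0,0.15],0,6.0],[[0,0,0],0,7.0],[[0,0,0],0,8.76],[[0,0,0],0,8.76],[[0,0,0],0,8.76],[[0,0,0],0,8.76],[[0,0,-3.0],0,8.76],[[0,0,-4.0],0,8.76],[[0,0,-4.0],0,8.76],[[0,0,0],0,8.76]]'

```text
time_s: 15.5
tcp_pos: [0.4943, 0.1964, 0.1707]
eef_rot: [-179.7, 0.2, -95.8]
contact_force: [0.4, 0.1, -0.6]
gripper_width: 0.0876
gripper_force: 0.0
```

```bash
python3 look.py pics/j.png
cat > chk.py <<'E'
from ang import *
P=capture("scene")
for r in regions_of(P,"plate")[:2]:
    M=r["pixels"];ys,xs=np.where(M);print(r["confidence"],r["pixel"],M.sum(),xs.min(),xs.max(),ys.min(),ys.max())
    for dx in(0,):
        for phi in(125,130,135,140):
            X=plate_pose(-6.4,9.6,phi);q=proj(P,X);print(phi,np.round(iou(P,M,X),2),q.min(0).round(),q.max(0).round())
E
python3 chk.py
```

```text
15.6 [0.49238149 0.19528168 0.16731414] [-1.79988634e+02  4.63611591e-02 -9.58565633e+01] [-0.13122695 -0.34136561 -0.97047455]
0.68 [191.0, 184.3] 79 181 202 175 188
125 [0.84 0.3 ] [180. 170.] [202. 191.]
130 [0.94 0.38] [180. 171.] [203. 191.]
135 [0.99 0.52] [180. 173.] [204. 191.]
140 [0.62 0.32] [180. 175.] [205. 191.]
```

View pics/j.png

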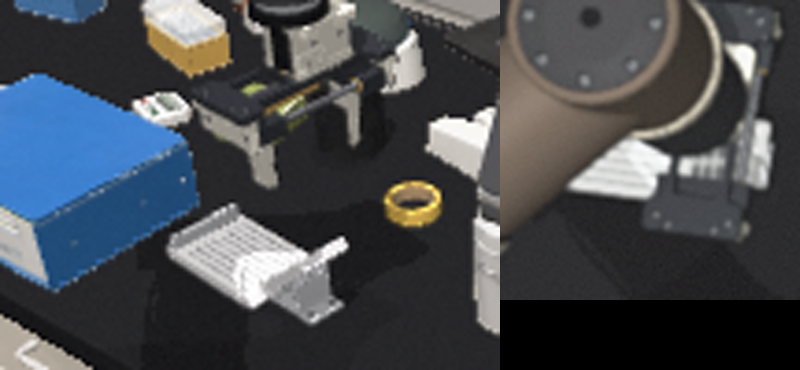

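The plate leans alone on the ramp at about 135°, with its edge from view (275,285) to (345,243), and the fingers are clear above it. Next I regrip the upper edge.

Request:
jog_arm --moves '[[[0,0,4.0],0,8.76],[[0,0,4.0],0,8.76],[[0,0,2.0],0,8.76],[[0,0,1.0],0,8.76],[[0,0,0],0,8.76],[[0,0,0],0,6.0],[[0,0,0],0,6.0],[[0,0,0],0,6.0],[[0,0,0],0,6.0],[[0,0,0],0,6.0]]' --newtons 4

```text
time_s: 16.95
tcp_pos: [0.4928, 0.1954, 0.0578]
eef_rot: [-180.0, 0.0, -95.8]
contact_force: [-0.2, -0.3, 4.8]
gripper_width: 0.064
gripper_force: 4.0
```

Request:
jog_arm --moves '[[[-0.85,0,-0.75],0,6.0],[[-1.01,0,-0.71],0,6.0],[[-1.09,0,-0.56],0,6.0],[[-1.15,0,-0.4],0,6.0],[[-1.2,0,-0.15],0,6.0],[[-0.9,0,-0.05],0,6.0],[[0,0,0],0,6.0]]'

```text
time_s: 17.82
tcp_pos: [0.4993, 0.2586, 0.0839]
eef_rot: [-180.0, 0.1, -95.8]
contact_force: [-0.8, -0.2, 4.7]
gripper_width: 0.0637
gripper_force: 4.0
```

```bash
cat > chk2.py <<'E'
from ang import *
P=capture("scene");s=get_state()["tcp_pos"]*1000;px=(s[1]-T0[1])/.9949;pz=s[2]+24
print("pivot",px,pz,get_state()["contact_force"])
for r in regions_of(P,"plate")[:2]:
    M=r["pixels"];ys,xs=np.where(M);print(r["confidence"],r["pixel"],M.sum(),xs.min(),xs.max(),ys.min(),ys.max())
    for phi in range(0,140,10):
        u=np.array([np.cos(np.radians(phi)),np.sin(np.radians(phi))]);nn=np.array([u[1],-u[0]])
        b=np.array([px,pz])-94*u-7*nn;X=plate_pose(*b,phi);q=proj(P,X)
        print(phi,b.round(),np.round(iou(P,M,X),2),q.min(0).round(),q.max(0).round())
E
python3 chk2.py
```

```text
pivot -3.9947201490897806 107.86414041467155 [-1.38523449 -1.11711228  5.2262124 ]
0.82 [183.9, 176.1] 316 179 193 162 188
0 [-98. 115.] [0.61 0.37] [176. 161.] [207. 182.]
10 [-98.  98.] [0.67 0.41] [177. 161.] [207. 185.]
20 [-95.  82.] [0.71 0.42] [176. 161.] [207. 187.]
30 [-89.  67.] [0.75 0.44] [176. 161.] [206. 189.]
40 [-81.  53.] [0.8  0.47] [176. 161.] [205. 191.]
50 [-70.  40.] [0.83 0.51] [176. 161.] [203. 192.]
60 [-57.  30.] [0.87 0.53] [176. 161.] [202. 192.]
70 [-43.  22.] [0.93 0.61] [176. 161.] [199. 192.]
80 [-27.  17.] [0.95 0.69] [177. 161.] [197. 192.]
90 [-11.  14.] [1.   0.83] [177. 161.] [194. 190.]
100 [ 5. 14.] [0.96 0.84] [177. 161.] [192. 189.]
110 [22. 17.] [0.74 0.61] [175. 161.] [192. 187.]
120 [37. 23.] [0.57 0.47] [173. 161.] [193. 184.]
130 [51. 31.] [0.37 0.3 ] [170. 161.] [193. 181.]
```

Request:
jog_arm --moves '[[[-1.14,0,0],0,6.0],[[-1.22,0,0.15],0,6.0],[[-1.19,0,0.3],0,6.0],[[-1.14,0,0.45],0,6.0],[[0,0,0],0,6.0]]'

```text
time_s: 18.55
tcp_pos: [0.5041, 0.3056, 0.0743]
eef_rot: [-180.0, 0.1, -95.8]
contact_force: [-1.5, 0.8, 5.8]
gripper_width: 0.0639
gripper_force: 4.0
```

```bash
python3 chk2.py
```

```text
pivot 42.88829775430882 98.44508930792115 [-1.12582323  3.14673525  4.53496758]
0.59 [181.4, 174.1] 376 172 192 159 187
0 [-51. 105.] [0.63 0.47] [169. 159.] [199. 179.]
10 [-51.  89.] [0.72 0.53] [169. 159.] [199. 182.]
20 [-48.  73.] [0.8  0.61] [169. 159.] [199. 184.]
30 [-42.  58.] [0.89 0.68] [169. 159.] [198. 187.]
40 [-34.  43.] [0.93 0.73] [169. 159.] [197. 188.]
50 [-23.  31.] [0.97 0.79] [169. 159.] [196. 189.]
60 [-10.  21.] [0.98 0.81] [169. 159.] [194. 189.]
70 [ 4. 13.] [0.98 0.81] [169. 159.] [192. 189.]
80 [20.  7.] [0.92 0.75] [169. 159.] [190. 189.]
90 [36.  4.] [0.76 0.62] [170. 159.] [187. 188.]
100 [52.  5.] [0.67 0.54] [170. 159.] [185. 186.]
110 [68.  8.] [0.52 0.41] [168. 159.] [185. 184.]
120 [84. 14.] [0.43 0.34] [166. 159.] [185. 181.]
130 [98. 22.] [0.3  0.25] [164. 159.] [185. 178.]
0.48 [174.6, 185.7] 589 156 202 169 196
0 [-51. 105.] [0. 0.] [169. 159.] [199. 179.]
10 [-51.  89.] [0. 0.] [169. 159.] [199. 182.]
20 [-48.  73.] [0.02 0.01] [169. 159.] [199. 184.]
30 [-42.  58.] [0.08 0.05] [169. 159.] [198. 187.]
40 [-34.  43.] [0.09 0.05] [169. 159.] [197. 188.]
50 [-23.  31.] [0.11 0.06] [169. 159.] [196. 189.]
60 [-10.  21.] [0.12 0.08] [169. 159.] [194. 189.]
70 [ 4. 13.] [0.13 0.08] [169. 159.] [192. 189.]
80 [20.  7.] [0.13 0.08] [169. 159.] [190. 189.]
90 [36.  4.] [0.13 0.09] [170. 159.] [187. 188.]
100 [52.  5.] [0.13 0.09] [170. 159.] [185. 186.]
110 [68.  8.] [0.15 0.11] [168. 159.] [185. 184.]
120 [84. 14.] [0.13 0.1 ] [166. 159.] [185. 181.]
130 [98. 22.] [0.1  0.08] [164. 159.] [185. 178.]
```

Request:
jog_arm --moves '[[[-1.07,0,0.5],0,6.0],[[-0.99,0,0.75],0,6.0],[[-0.88,0,0.8],0,6.0],[[-0.76,0,0.95],0,6.0],[[-0.62,0,1.0],0,6.0],[[-0.49,0,1.15],0,6.0],[[-0.33,0,1.15],0,6.0],[[0,0,0],0,6.0]]'

```text
time_s: 19.65
tcp_pos: [0.508, 0.3537, 0.0098]
eef_rot: [179.9, -0.2, -95.9]
contact_force: [-0.4, -1.9, -0.5]
gripper_width: 0.0641
gripper_force: 4.0
```

```bash
python3 chk2.py | head -9
```

```text
pivot 92.05533578296154 34.49525432787586 [-0.45486114 -0.37659258 -0.6590398 ]
0.78 [179.7, 180.9] 352 166 191 166 188
0 [-2. 41.] [0.84 0.77] [164. 168.] [193. 187.]
10 [-2. 25.] [0.93 0.79] [164. 167.] [193. 190.]
20 [1. 9.] [0.88 0.69] [164. 167.] [193. 192.]
30 [ 7. -6.] [0.8  0.59] [164. 167.] [192. 194.]
40 [ 16. -21.] [0.76 0.53] [164. 167.] [191. 195.]
50 [ 26. -33.] [0.74 0.51] [164. 167.] [190. 196.]
60 [ 39. -43.] [0.68 0.46] [164. 168.] [188. 196.]
```

Request:
jog_arm --moves '[[[-0.1,0,0.4],0,6.0],[[0,0,0.3],0,6.0],[[0,0,0.15],0,6.0],[[0,0,0],0,6.0]]'

```text
time_s: 20.25
tcp_pos: [0.509, 0.3557, 0.003]
eef_rot: [-180.0, -0.0, -95.8]
contact_force: [0.3, 0.3, -0.3]
gripper_width: 0.0642
gripper_force: 4.0
```

Request:
jog_arm --moves '[[[0,0,0.2],0,6.0],[[0,0,0],0,6.0],[[0,0,0],0,7.0],[[0,0,0],0,8.76],[[0,0,0],0,8.76],[[0,0,0],0,8.76],[[0,0,-1.5],0,8.76],[[0,0,-4.0],0,8.76],[[0,0,-4.0],0,8.76],[[0,0,0],0,8.76]]'

```text
time_s: 21.5
tcp_pos: [0.5109, 0.3576, 0.101]
eef_rot: [-179.7, 0.3, -95.8]
contact_force: [0.0, 0.1, -0.8]
gripper_width: 0.0875
gripper_force: 0.0
```

```bash
cat > chk3.py <<'E'
from ang import *
from scipy.optimize import minimize
P=capture("scene");s=get_state();t=s["tcp_pos"]*1000;print("tcp xt",(t[1]-T0[1])/.9949,t.round(1))
def px(p):
    c,q=np.cos(np.radians(p[2])),np.sin(np.radians(p[2]))
    return tw([[p[0]+a*c-b*q,p[1]+a*q+b*c,z] for a in(-52,52) for b in(-32,32) for z in(16,30)])
for r in regions_of(P,"plate")[:2]:
    M=r["pixels"];ys,xs=np.where(M);print(r["confidence"],r["pixel"],M.sum(),xs.min(),xs.max(),ys.min(),ys.max())
    def cost(p):
        m=np.zeros((384*4,512*4),np.uint8);cv2.fillConvexPoly(m,cv2.convexHull((proj(P,px(p))*4+1.5).round().astype(np.int32)),255)
        return np.abs(cv2.resize(m,(512,384),interpolation=cv2.INTER_AREA)/255.-M).sum()
    b=np.array([55,0,0.]);o=minimize(cost,b,method="Nelder-Mead",options=dict(initial_simplex=np.vstack([b,b+np.diag([8,6,5])])))
    print("centre xt,yt,rot",o.x.round(1),o.fun/M.sum())
E
python3 chk3.py; python3 look.py pics/k.png
```

```text
tcp xt 94.9034514035249 [509.9 356.7  98.9]
0.68 [177.8, 181.0] 262 166 192 171 187
centre xt,yt,rot [50.9 -2.6 -1.5] 0.1400688519682682
0.32 [173.1, 186.5] 461 156 201 166 196
centre xt,yt,rot [100.3  34.  -30. ] 0.8346135851303645
21.7 [0.50855655 0.35529716 0.09566682] [ 1.79964748e+02 -3.32604114e-02 -9.58521693e+01] [-0.44903241  0.02784701 -0.82097986]
```

View pics/k.png

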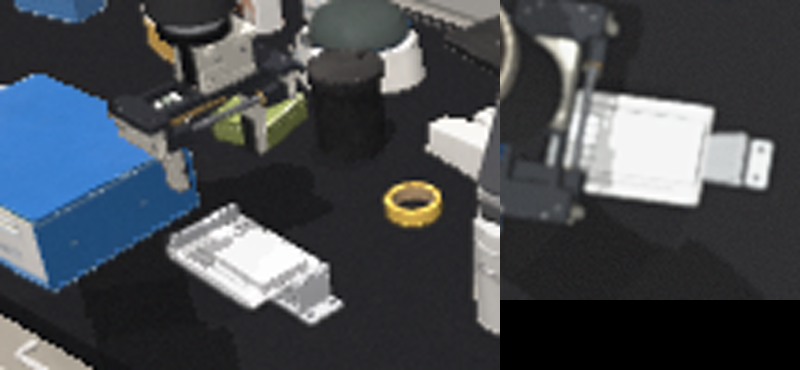

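The plate lies flat on the deck, plain face up, with its edge at (235,265)–(330,270) in the scene part. It is square to the deck and 30 mm short of the stop. I regrip it at mid-length and slide it gently.

Request:
jog_arm --moves '[[[2.1,0,0],0,8.76],[[2.1,0,0],0,8.76],[[0,0,4.0],0,8.76],[[0,0,3.5],0,8.76],[[0,0,1.0],0,8.76],[[0,0,0.8],0,8.76],[[0,0,0],0,8.76],[[0,0,0],0,8.76]]'

```text
time_s: 22.7
tcp_pos: [0.5052, 0.3145, 0.004]
eef_rot: [-179.9, 0.1, -95.8]
contact_force: [-0.4, 0.6, 0.0]
gripper_width: 0.0873
gripper_force: 0.0
```

Request:
jog_arm --moves '[[[0,0,0.25],0,8.76],[[0,0,0],0,6.0],[[0,0,0],0,6.0],[[0,0,0],0,6.0],[[0,0,0],0,6.0],[[0,0,0],0,6.0],[[-0.4,0,0],0,6.0],[[-0.5,0,0],0,6.0],[[-0.5,0,0],0,6.0],[[-0.5,0,0],0,6.0],[[-0.4,0,0],0,6.0],[[0,0,0],0,6.0]]' --newtons 5

```text
time_s: 24.2
tcp_pos: [0.5072, 0.3375, 0.0005]
eef_rot: [-180.0, 0.0, -95.8]
contact_force: [-1.1, 0.3, 2.4]
gripper_width: 0.0636
gripper_force: 5.0
```

```bash
python3 chk3.py; python3 -c "
from plan import *
print(get_state()['contact_force'])"
```

```text
tcp xt 75.60315207328016 [5.072e+02 3.375e+02 5.000e-01]
0.65 [176.3, 180.2] 232 170 188 169 186
centre xt,yt,rot [70.  -3.6 -6. ] 0.2920723461798512
[-0.37808251  0.56014803  0.33453202]
```

Request:
jog_arm --moves '[[[-0.1,0,0],0,6.0],[[-0.1,0,0],0,6.0],[[-0.1,0,0],0,6.0],[[-0.1,0,0],0,6.0],[[-0.1,0,0],0,6.0],[[-0.1,0,0],0,6.0],[[0,0,0],0,6.0]]'

```text
time_s: 25.18
tcp_pos: [0.5077, 0.3429, 0.0005]
eef_rot: [-180.0, 0.0, -95.8]
contact_force: [-1.4, -2.0, 4.6]
gripper_width: 0.0642
gripper_force: 5.0
```

Request:
jog_arm --moves '[[[-0.07,0,0],0,6.0],[[-0.07,0,0],0,6.0],[[-0.06,0,0],0,6.0],[[0,0,0],0,6.0]]'

```text
time_s: 25.68
tcp_pos: [0.5079, 0.3448, 0.0005]
eef_rot: [-180.0, -0.0, -95.8]
contact_force: [-0.3, -3.2, 4.7]
gripper_width: 0.064
gripper_force: 5.0
```

Request:
jog_arm --moves '[[[-0.06,0,0],0,6.0],[[-0.06,0,0],0,6.0],[[-0.06,0,0],0,6.0],[[0,0,0],0,6.0]]'

```text
time_s: 26.18
tcp_pos: [0.508, 0.3466, 0.0005]
eef_rot: [-180.0, -0.0, -95.8]
contact_force: [-0.8, -3.7, 5.3]
gripper_width: 0.064
gripper_force: 5.0
```

Request:
jog_arm --moves '[[[-0.06,0,0],0,6.0],[[-0.06,0,0],0,6.0],[[-0.06,0,0],0,6.0],[[0,0,0],0,6.0]]'

```text
time_s: 26.68
tcp_pos: [0.5082, 0.3483, 0.0005]
eef_rot: [-180.0, -0.0, -95.8]
contact_force: [-1.3, -3.7, 5.7]
gripper_width: 0.0639
gripper_force: 5.0
```

Request:
jog_arm --moves '[[[0,0,0],0,7.0],[[0,0,0],0,8.76],[[0,0,0],0,8.76],[[0,0,0],0,8.76],[[0,0,-1.5],0,8.76],[[0,0,-5.0],0,8.76],[[5.0,0,-5.0],0,8.76],[[6.0,0,-3.0],0,8.76],[[6.0,0,0],0,8.76],[[6.0,0,0],0,8.76],[[6.0,0,0],0,8.76],[[0,0,0],0,8.76]]'

```text
time_s: 28.18
tcp_pos: [0.4789, 0.0665, 0.1389]
eef_rot: [-179.9, 0.0, -96.1]
contact_force: [1.2, 0.6, -0.9]
gripper_width: 0.0876
gripper_force: 0.0
```

```bash
python3 chk3.py; sed 's/capture("scene")/capture("top")/' chk3.py | python3 -
python3 - <<'E'
from h import *
o=[]
for n,(r,c) in(("scene",(150,145)),("top",(175,80))):
    im=capture(n)["pixels"][r:r+60,c:c+80];o.append(cv2.resize(im,(400,300) ,interpolation=cv2.INTER_CUBIC))
cv2.imwrite("pics/l.png",np.hstack(o))
E
```

```text
tcp xt -195.0920153609765 [479.8  68.2 139. ]
0.61 [174.8, 177.3] 288 160 187 168 184
centre xt,yt,rot [87.2 -0.2 -0.8] 0.06610838779956427
tcp xt -193.26379662679417 [480.3  70.  138.6]
0.57 [106.5, 186.6] 66 102 112 185 193
centre xt,yt,rot [102.5 -19.2 -17.1] 10.178431372549019
```

View pics/l.png

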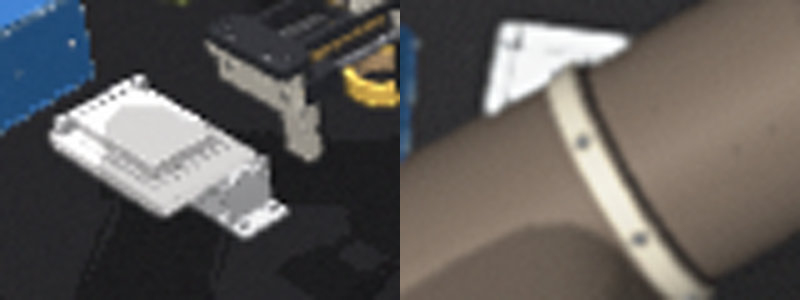

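The picture shows the plate flat with its plain face up against the stop bar, whose edge runs from view (60,130) to (140,85). To be sure it is flush, I'll regrip slightly higher, off the deck, and do a gentle push test.

Run:
```python
from plan import *
show(plan([W(20,145),W(72,120),W(72,29)],lim=(50,5)),8.76); print(get_state()["tcp_pos"])
```

```text
[[[-4.25,-0.0,0.34],0.0,8.76],[[-4.25,-0.01,0.33],0.0,8.76],[[-4.26,-0.0,0.34],0.0,8.76],[[-4.25,-0.0,0.33],0.0,8.76],[[-4.25,-0.01,0.34],0.0,8.76],[[-2.6,-0.0,1.25],0.0,8.76],[[-2.6,-0.0,1.25],0.0,8.76],[[0.0,-0.0,4.55],0.0,8.76],[[0.0,-0.0,4.55],0.0,8.76]] 9
[0.47998328 0.07070558 0.13777914]
```

Request:
jog_arm --moves '[[[-4.25,0,0.34],0,8.76],[[-4.25,0,0.33],0,8.76],[[-4.25,0,0.34],0,8.76],[[-4.25,0,0.33],0,8.76],[[-4.25,0,0.34],0,8.76],[[-2.6,0,1.25],0,8.76],[[-2.6,0,1.25],0,8.76],[[0,0,4.2],0,8.76],[[0,0,3.4],0,8.76],[[0,0,1.2],0,8.76],[[0,0,0.2],0,8.76],[[0,0,0],0,8.76]]'

```text
time_s: 29.98
tcp_pos: [0.5073, 0.3334, 0.0069]
eef_rot: [-179.9, 0.1, -95.8]
contact_force: [0.3, 0.0, 0.5]
gripper_width: 0.0877
gripper_force: 0.0
```

Request:
jog_arm --moves '[[[0,0,0],0,6.0],[[0,0,0],0,6.0],[[0,0,0],0,6.0],[[0,0,0],0,6.0],[[0,0,0],0,6.0]]' --newtons 6

```text
time_s: 30.6
tcp_pos: [0.5068, 0.333, 0.0062]
eef_rot: [-180.0, 0.0, -95.8]
contact_force: [0.0, -0.7, 3.8]
gripper_width: 0.0602
gripper_force: 2.1
```

Request:
jog_arm --moves '[[[-0.08,0,0],0,6.0],[[-0.08,0,0],0,6.0],[[-0.04,0,0],0,6.0]]'

```text
time_s: 30.98
tcp_pos: [0.5068, 0.3334, 0.0062]
eef_rot: [180.0, -0.1, -95.8]
contact_force: [1.1, -6.4, 7.5]
gripper_width: 0.0599
gripper_force: 4.0
```

Too high: the fingertips ride on the plate's top edges. I'll open and go 4 mm lower.

Request:
jog_arm --moves '[[[0,0,-0.3],0,8.76],[[0,0,0],0,8.76],[[0,0,0],0,8.76],[[0,0,0],0,8.76],[[0,0,0.4],0,8.76],[[0,0,0.25],0,8.76],[[0,0,0.1],0,8.76],[[0,0,0],0,8.76],[[0,0,0],0,8.76]]'

```text
time_s: 32.1
tcp_pos: [0.5069, 0.3348, 0.0014]
eef_rot: [-180.0, 0.0, -95.8]
contact_force: [-0.5, 0.6, 0.5]
gripper_width: 0.0874
gripper_force: 0.0
```

Request:
jog_arm --moves '[[[0,0,0],0,6.0],[[0,0,0],0,6.0],[[0,0,0],0,6.0],[[0,0,0],0,6.0],[[0,0,0],0,6.0]]' --newtons 6

```text
time_s: 32.72
tcp_pos: [0.5069, 0.3348, 0.0014]
eef_rot: [-180.0, 0.0, -95.8]
contact_force: [0.4, 1.1, -0.3]
gripper_width: 0.0637
gripper_force: 6.0
```

Properly gripped, with no vertical force. Now the gentle push test.

Request:
jog_arm --moves '[[[-0.05,0,0],0,6.0],[[-0.05,0,0],0,6.0],[[0,0,0],0,6.0]]'

```text
time_s: 33.1
tcp_pos: [0.5068, 0.3349, 0.0013]
eef_rot: [180.0, -0.1, -95.9]
contact_force: [1.4, -4.3, 4.0]
gripper_width: 0.0638
gripper_force: 6.0
```

Request:
jog_arm --moves '[[[-0.05,0,0],0,6.0],[[-0.05,0,0],0,6.0],[[0,0,0],0,6.0]]'

```text
time_s: 33.48
tcp_pos: [0.5068, 0.335, 0.0013]
eef_rot: [180.0, -0.1, -95.9]
contact_force: [0.9, -7.3, 4.9]
gripper_width: 0.0635
gripper_force: 6.0
```

The tool stalls while the force rises, so the plate is hard against the stop. I relax, release and retreat.

Request:
jog_arm --moves '[[[0.15,0,0],0,6.0],[[0,0,0],0,6.6],[[0,0,0],0,8.76],[[0,0,0],0,8.76],[[0,0,0],0,8.76],[[0,0,-1.5],0,8.76],[[0,0,-5.0],0,8.76],[[5.0,0,-5.0],0,8.76],[[6.0,0,-3.0],0,8.76],[[6.0,0,0],0,8.76],[[6.0,0,0],0,8.76],[[0,0,0],0,8.76]]'

```text
time_s: 34.98
tcp_pos: [0.4837, 0.1132, 0.1399]
eef_rot: [-179.9, 0.1, -96.0]
contact_force: [-0.1, 0.3, 0.1]
gripper_width: 0.0877
gripper_force: 0.0
```

```bash
python3 chk3.py; sed 's/capture("scene")/capture("top")/' chk3.py | python3 -
python3 - <<'E'
from h import *
P=capture("top");
for n,z in [("bottle",.09),("timer",.018),("petri",.015)]: print(n,rect(P,n,z)[:1])
E
```

```text
tcp xt -148.13595369935865 [484.6 114.9 140. ]
0.68 [172.2, 177.4] 277 161 186 168 184
centre xt,yt,rot [87.2 -0.8 -3.7] 0.09374955758476676
tcp xt -146.28998413861822 [485.1 116.8 139.4]
0.71 [382.4, 227.1] 364 373 393 219 239
centre xt,yt,rot [54.2  3.6  0.6] 3.0658478776125837
bottle [(0.52, array([202., 140.]), [array([677. ,  87.8]), array([59.3, 42. ]), np.float64(2.6)])]
timer [(0.84, array([232., 229.]), [array([421.5,  -4.5]), array([60.5, 67.1]), np.float64(28.1)])]
petri [(0.84, array([382., 225.]), [array([ 433.3, -475.1]), array([62.7, 60.2]), np.float64(88.5)])]
```

Request:
jog_arm --moves '[[[6.0,0,0],0,8.76],[[6.0,0,0],0,8.76],[[6.0,0,0],0,8.76],[[6.0,0,0],0,8.76],[[0,0,0],0,8.76],[[0,0,0],0,8.76]]'

```text
time_s: 36.12
tcp_pos: [0.4602, -0.1223, 0.1383]
eef_rot: [180.0, -0.0, -95.9]
contact_force: [0.3, 1.0, -0.6]
gripper_width: 0.0879
gripper_force: 0.0
```

```bash
for i in 1 2 3; do python3 chk3.py|sed -n 2,3p; sed 's/capture("scene")/capture("top")/' chk3.py | python3 -|sed -n 2,5p; done
```

```text
0.76 [172.0, 178.2] 299 160 186 168 184
centre xt,yt,rot [86.3 -1.3  1.5] 0.0778149386845039
0.66 [119.5, 197.1] 710 101 136 185 209
centre xt,yt,rot [83.7 -0.6 -1.5] 0.07620546810273404
0.57 [135.7, 203.4] 861 96 149 180 217
centre xt,yt,rot [39.5 18.8  2.3] 0.9173510054428275
0.81 [174.0, 177.7] 272 161 187 168 184
centre xt,yt,rot [84. -1. -2.] 0.10573817762399078
0.86 [118.9, 195.1] 761 100 136 184 209
centre xt,yt,rot [83.6  0.4 -2.2] 0.060508618690577415
0.71 [385.3, 226.7] 328 373 392 219 238
centre xt,yt,rot [54.2  3.6  0.6] 3.2925872788139645
0.59 [174.1, 177.4] 300 160 187 167 184
centre xt,yt,rot [87.5 -1.  -1.3] 0.06325490196078432
0.56 [120.5, 196.3] 746 100 136 184 209
centre xt,yt,rot [84.2 -1.6 -1.6] 0.060190295957525106
```

The top view gives the centre at x=83.7 (flush is 83) and centred across, but the plate may be turned by about -1.7°. I'll square it with a soft central push on its rear edge using closed fingers.

Run:
```python
from plan import *
show(plan([W(8,140),W(8,50)],lim=(56,5)),0); print(get_state()["tcp_pos"])
```

```text
[[[-4.93,-0.0,0.28],-0.0,0],[[-4.93,-0.0,0.28],-0.0,0],[[-4.94,-0.01,0.28],-0.0,0],[[-4.93,0.0,0.28],-0.0,0],[[-4.93,-0.0,0.28],-0.0,0],[[-4.93,-0.0,0.29],-0.0,0],[[-4.93,-0.01,0.28],-0.0,0],[[-4.93,0.0,0.28],-0.0,0],[[-0.0,0.0,4.5],-0.0,0],[[-0.0,0.0,4.5],-0.0,0]] 10
[ 0.46007965 -0.12223299  0.1384776 ]
```

Request:
jog_arm --moves '[[[-4.93,0,0.28],0,0],[[-4.93,0,0.28],0,0],[[-4.93,0,0.28],0,0],[[-4.93,0,0.28],0,0],[[-4.93,0,0.28],0,0],[[-4.93,0,0.28],0,0],[[-4.93,0,0.28],0,0],[[-4.93,0,0.28],0,0],[[0,0,4.5],0,0],[[0,0,4.0],0,0],[[0,0,0],0,0],[[0,0,0],0,0]]' --newtons 10

```text
time_s: 38.22
tcp_pos: [0.5011, 0.2704, 0.0324]
eef_rot: [-179.9, 0.0, -95.8]
contact_force: [-0.4, 1.1, 0.6]
gripper_width: 0.0001
gripper_force: 0.0
```

Request:
jog_arm --moves '[[[0,0,1.0],0,0],[[0,0,1.0],0,0],[[0,0,0.6],0,0],[[0,0,0],0,0]]'

```text
time_s: 38.72
tcp_pos: [0.4999, 0.2697, 0.0045]
eef_rot: [180.0, -0.0, -95.8]
contact_force: [1.0, 0.2, 1.4]
gripper_width: 0.0005
gripper_force: 0.0
```

Request:
jog_arm --moves '[[[-0.3,0,0.15],0,0],[[-0.3,0,0],0,0],[[-0.2,0,0],0,0],[[-0.1,0,0],0,0],[[-0.1,0,0],0,0],[[0,0,0],0,0]]'

```text
time_s: 39.48
tcp_pos: [0.5012, 0.2799, 0.0036]
eef_rot: [-180.0, -0.0, -95.8]
contact_force: [-0.1, -0.2, -0.4]
gripper_width: 0.0009
gripper_force: 0.0
```

Request:
jog_arm --moves '[[[-0.1,0,0],0,0],[[-0.1,0,0],0,0],[[-0.1,0,0],0,0],[[0,0,0],0,0]]'

```text
time_s: 39.98
tcp_pos: [0.5015, 0.283, 0.0035]
eef_rot: [-180.0, -0.0, -95.8]
contact_force: [-0.6, -0.7, -0.2]
gripper_width: 0.0003
gripper_force: 0.0
```

Request:
jog_arm --moves '[[[-0.08,0,0],0,0],[[-0.08,0,0],0,0],[[0,0,0],0,0]]'

```text
time_s: 40.35
tcp_pos: [0.5017, 0.2845, 0.0035]
eef_rot: [180.0, -0.0, -95.8]
contact_force: [0.1, -1.1, -0.2]
gripper_width: 0.0004
gripper_force: 0.0
```

Request:
jog_arm --moves '[[[-0.08,0,0],0,0],[[-0.08,0,0],0,0],[[0,0,0],0,0]]'

```text
time_s: 40.72
tcp_pos: [0.5017, 0.2856, 0.0035]
eef_rot: [180.0, -0.0, -95.8]
contact_force: [0.4, -1.4, 0.4]
gripper_width: 0.0002
gripper_force: 1.0
```

Request:
jog_arm --moves '[[[-0.08,0,0],0,0],[[-0.08,0,0],0,0],[[0,0,0],0,0]]'

```text
time_s: 41.1
tcp_pos: [0.5016, 0.2859, 0.0034]
eef_rot: [179.9, -0.2, -95.9]
contact_force: [1.6, -7.6, 3.0]
gripper_width: 0.0006
gripper_force: 3.5
```

Request:
jog_arm --moves '[[[-0.05,0,0],0,0],[[-0.05,0,0],0,0],[[0,0,0],0,0]]'

```text
time_s: 41.48
tcp_pos: [0.5015, 0.2859, 0.0034]
eef_rot: [179.9, -0.2, -95.9]
contact_force: [2.2, -10.7, 4.4]
gripper_width: 0.0006
gripper_force: 5.0
```

It slid about 1 mm, then stopped firmly: flush. I retreat.

Request:
jog_arm --moves '[[[0.3,0,0],0,0],[[1.0,0,0],0,0],[[0,0,-2.0],0,0],[[0,0,-6.0],0,0],[[6.0,0,-5.0],0,0],[[6.2,0,0],0,0],[[6.2,0,0],0,0],[[6.2,0,0],0,0],[[6.2,0,0],0,0],[[6.2,0,0],0,0],[[0,0,0],0,0],[[0,0,0],0,0]]'

```text
time_s: 42.98
tcp_pos: [0.4644, -0.0806, 0.1237]
eef_rot: [-180.0, 0.0, -95.9]
contact_force: [-0.0, -0.2, -0.0]
gripper_width: 0.0005
gripper_force: 0.0
```

```bash
for i in 1 2 3; do sed 's/capture("scene")/capture("top")/' chk3.py | python3 -|sed -n 1,3p; done
```

```text
tcp xt -344.01409304564726 [464.6 -80.  123.7]
0.8 [115.0, 196.9] 561 101 131 185 208
centre xt,yt,rot [84.8  1.  -2.8] 0.346628918947258
tcp xt -343.3906830974726 [464.7 -79.3 123.6]
0.57 [117.8, 195.2] 611 100 136 185 208
centre xt,yt,rot [85.8 -0.6  1.1] 0.249587625557588
tcp xt -343.3523349794833 [464.6 -79.3 123.6]
0.75 [116.7, 194.2] 566 100 133 185 208
centre xt,yt,rot [97.8 -1.  -1.2] 0.34360146885609366
```

```bash
python3 -c "
from plant import *
print(close_job())"
```

```text
the job is handed in; nothing more can be done
None
```

The job is handed in at about 43 s. The plate was leaned on the ramp and let go, then tipped over by its upper edge. It now lies wells down and roughly centred, pressed against the stop until the arm stalled. The final picture check was partly blocked by the arm, and the tape was not re-measured (bottle, timer and petri dish had not moved).

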